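# Put the paste scraper away in the free slot of the slanted blade rack

## Task

The solder-paste scraper has dripped dry on its rest: pick it up by the handle and put it away in the one free slot of the slanted blade rack, blade edge first. The slot insert may be clamped a little forward or back on its rail, so feel for the slot, slide the blade all the way down while still holding it, and only then let go so that it stays there. Leave the two other tools in the rack and everything else on the bench where they are.

Things in the scene. Friction and masses are not known exactly. Their poses are not given: they have to be found in the camera images.
- scraper: Scraper to put away: steel blade 60 wide x 3 mm thick, aluminium clamp bar (60 x 14 x 9), black handle 120 long x 24 wide x 18 thick; 180 mm overall, about 0.12 kg. Origin: middle of the handle. x along the tool to the blade's edge (edge at +120, blade free from +62, clamp bar +48 to +62, handle -60 to +60), y across the blade, z normal to it; blade and handle share the mid-plane z = 0.
- scraper_edge (a point): Middle of the scraper's front edge, mid-thickness; this end enters the slot. At the start the edge lies on the drip rest and the handle is propped up 18 degrees on a bar (8 mm thick, 70 wide, under scraper x = 36 mm); the handle's free end points roughly at the robot, its middle about 41 mm above the bench.
- rack: Fixed blade rack: aluminium rail 140 (x) x 330 (y) x 6 mm with three white slot inserts, each 80 mm wide, at y = -100, 0, +100 mm; tools stand in two, the third is free (any place). Origin: centre of the rail's underside, on the bench; x away from the robot, z up. Slots lean 32 degrees from vertical, handle end towards -x: a tool slides in along (0.530, 0, -0.848) of this frame.
- rack_mouth_mid (a point): Nominal centre of the middle slot's mouth: rack (x, z) = (3.5, 72.4) mm; the others are 100 mm to either side in y. Real inserts are clamped up to 8 mm forward or back of nominal along rack x, each its own amount, NOT shown by this point: feel or look for the slot. The mouth face is square to the slot, 38 mm across; its top corner is 83 mm above the bench.
- rack_floor_mid (a point): Nominal centre of the middle slot's floor: rack (x, z) = (30, 30) mm, the same 8 mm uncertainty along x. The free slot is 6 mm across, 66 mm wide along y and 50 mm deep along the slant; fully home, the scraper's edge is 30 mm above the rack's underside.
- narrow_spatula: A spatula standing in one of the rack's slots, stays there: blade 36 mm wide, round black handle 22 mm thick, 180 mm long overall. Frame as the scraper's; its y in the rack frame tells which place it occupies.
- wide_scraper: A wide scraper standing in another of the rack's slots, stays there: blade 70 mm wide, flat black handle 24 x 18 mm. Frame as the scraper's; its y in the rack frame tells which place it occupies.
- jar_a: White paste jar, 60 mm across, 70 mm tall, beside the drip rest; origin at its underside. Leave alone.
- jar_b: White paste jar with black cap, 52 mm across, 60 mm tall; origin at its underside. Leave alone.
- bottle: Clear bottle, 56 mm across, 150 mm tall; origin at its underside. Leave alone.
- reel: Grey component reel lying flat, 130 mm across, 12 mm thick. Leave alone.
- board: Green circuit board lying flat, 100 x 80 x 5 mm. Leave alone.
Things that resemble listed ones, but are neither listed nor needed, are in the scene too. What is shaped like the scraper but blue or red is not meant.

How it is judged:
By the outcome, as a careful person would: the job done as asked, in the order asked, and still so for the second after the job is handed in, with the robot touching nothing.
It also fails if it takes over 42 s, if anything falls off the work surface, if the arm or the gripper's body presses on something with over 40 N, if the wrist force passes 120 N, or if a joint passes its speed limit or range.

## Robot

A 6-joint arm with a two-finger parallel gripper is mounted at the origin on the work surface. World frame = base frame: x ahead of the robot, y to its left, z up, the work surface at z = 0. Lengths are in m, angles in degrees, forces in N, time in s.
With the tool pointing down it reaches from about 0.35 to 0.875 m from the base axis. Payload 4.2 kg.
Tool frame: the origin (TCP) lies midway between the tips of the shut fingers; the grasp point (between the pads) lies 19 mm behind it; z points along the fingers, y is the line along which they close (so a half turn about z gives the same grasp; the last joint's range is limited). The gripper opens to 85 mm and grips with 20 to 120 N. Pads are 22 mm wide; open, the fingers measure 114 mm over their backs; the gripper's body (76 mm by 85 mm) begins 54 mm behind the grasp point. The pads swing forward as they close: fully open they stand 13 mm farther back than shut.
Start: joints at [-51.99, 22.042, 0.453, 0, -68.411, -14.817], TCP at [0.246, -0.574, 0.231] pointing down, gripper open.
Joint ranges: [-179.83, 179.83], [-69.29, 118.12], [-61.27, 80.66], [-181.25, 117.63], [-171.15, -9.14], [-177.46, 177.46]. Speed limits (degrees/s): [159.86, 159.86, 180, 180, 180, 180].

## Interface

Orientations are given as [roll, pitch, yaw] about the fixed x, y, z axes, in that order (R = Rz(yaw) Ry(pitch) Rx(roll)).
In Python, from rig import ctrl gives the robot as it stands.
- The arm moves only by the tool drive_tool, never from a script. Its argument "rows" is a list of rows, each a list of 7 numbers: the shift along the tool's x, y, z in m, then the turn, a rotation vector about the tool's x, y, z in rad, then the closure, from 0 (fully open) to 1 (shut). A call has 1 to 12 rows; each row is the pose to reach, as a shift and turn from the pose commanded when the call began, along the tool's axes at that moment; what a row does not reach only later rows make up. A row lasts 1/10 s, in which the tool goes at most 50 mm and 8.59 degrees, less where a joint would pass 70% of its speed; a pose out of reach is approached as far as the arm can. A call with a gripper value outside its range is refused whole. The fingers move at their own pace and stop on an object; "newtons" is the grip in N (left out, the last holds). Time passes only in rows, so rows that repeat a pose let the fingers close. It gives the time, the measured TCP pose, the force, the opening and the grip force at its end, in the units of the state.
- ctrl.read_state(): the state, without advancing time (a new reading comes with each control period).
- ctrl.read_camera(name): name is "scene" or "side" or "wrist"; returns a dict with "img" (400x640x3 uint8, red, green, blue), "range_z" (400x640 float32, m along the optical axis (not along the pixel's ray), 0 where there is no reading), "fx", "fy", "cx", "cy" (pixels), "camera_from_world" (4x4, takes a point from world to camera coordinates); the wrist camera has in their place "T_tool_cam" (4x4, takes a point from camera to tool coordinates, whose origin is the TCP and whose axes are the flange's). Camera axes: x right, y down, z forward; pixel columns grow to the right and rows downward; lengths in m; the calibration is good to about 2 mm. A picture is of the moment at which its call begins: read the wrist's pose just before it.
- ctrl.hand_in(): hands the job in; it is judged then, once.
The state is a dict: "t": time; "qpos": joint angles; "qd": joint speeds; "effort": joint torques, N m; "tool_pos": TCP position; "eef_rot": TCP orientation; "ft_force": force on the tool from outside, world axes, zero at the start; "moment": the same for the moment, N m; "finger_gap": opening from 0.0 (shut) to 1.0 (fully open); "grasp_force": force on a finger pad.
Only numpy, scipy, OpenCV 4.12 (cv2) and the standard library are available. Lean on these libraries where they do the work, as an engineer would, in place of code of your own. Each camera call takes 0.05 s, during which the arm holds its last target. There are 200 camera calls.

## Working session

There is one attempt and no reset: what is moved stays moved. The work goes in short steps, Python scripts to look and compute and a tool call to move; the robot and the scene stay as the last step left them, time stands still between calls to the robot, and variables do not carry over. Pictures are saved under pics/ and viewed, at most 10 in all, crops included, and the job is handed in when it is done.

Besides the shell and the picture viewer there is one more tool, called after "Call:" as name([rows], argument=value, ...), one row to a line, values as JSON. drive_tool: Moves the arm, as the interface text tells. Its arguments: {"type":"object","properties":{"rows":{"type":"array","items":{"type":"array","items":{"type":"number"}}},"newtons":{"type":"number"}},"required":["rows"]}

```bash
mkdir -p pics; ls
cat > h.py <<'E'
import numpy as np, cv2
from scipy.spatial.transform import Rotation as R
from rig import ctrl
def tool():
    s=ctrl.read_state(); T=np.eye(4); T[:3,:3]=R.from_euler('xyz',s['eef_rot'],degrees=True).as_matrix(); T[:3,3]=s['tool_pos']; return T,s
def cam(n):
    T,s=tool(); c=ctrl.read_camera(n)
    W=T@c['T_tool_cam'] if n=='wrist' else np.linalg.inv(c['camera_from_world'])
    return c,W
def cloud(c,W):
    v,u=np.mgrid[:400,:640]; z=c['range_z']
    P=np.stack([(u-c['cx'])/c['fx']*z,(v-c['cy'])/c['fy']*z,z],-1)@W[:3,:3].T+W[:3,3]
    P[z==0]=np.nan; return P
def save(n,img): cv2.imwrite('pics/'+n+'.png',np.ascontiguousarray(img[...,::-1]))
E
python3 - <<'E'
from h import *
c,W=cam('scene'); d,V=cam('side')
save('a',np.vstack([c['img']])); save('b',d['img'])
np.savez('/tmp/v.npz',a=cloud(c,W),b=cloud(d,V),ai=c['img'],bi=d['img'])
print(W,V,c['fx'],ctrl.read_state())
E
```

```text
pics
[[ 0.26800165  0.55337036 -0.7886421   1.63588011]
 [ 0.96321559 -0.1707007   0.20754999 -0.28683302]
 [-0.01976975 -0.81525611 -0.57876303  0.94260033]
 [ 0.          0.          0.          1.        ]] [[-0.97361844 -0.11757458  0.19555908  0.23908266]
 [-0.22814737  0.48661387 -0.84330049  1.16918779]
 [ 0.00398894 -0.8656692  -0.50060057  0.77782919]
 [ 0.          0.          0.          1.        ]] 435.0326504401388 {'t': 0.1, 'qpos': array([-5.19893422e+01,  2.20849091e+01,  3.87062628e-01, -2.30567949e-02,
       -6.84125187e+01, -1.48172641e+01]), 'qd': array([-0.01096804, -0.14812524,  0.19218233,  0.07753944,  0.00256446,
       -0.09039581]), 'effort': array([-2.26022712e-03, -3.93318164e+01,  1.88928312e+01,  4.19803396e+00,
       -2.61668894e-03,  1.01701031e-05]), 'tool_pos': array([ 0.24595021, -0.57399677,  0.23034835]), 'eef_rot': array([ 1.79887825e+02, -7.51410989e-03, -1.56815103e+02]), 'ft_force': array([-0.42742453, -0.94562197, -0.08167933]), 'moment': array([-0.02009567,  0.01173245,  0.02592302]), 'grasp_force': 0.0, 'finger_gap': 0.9978789232904812}
```

View pics/a.png

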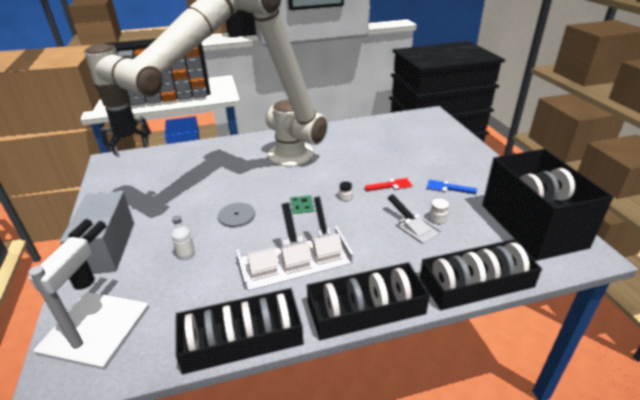

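View pics/b.png

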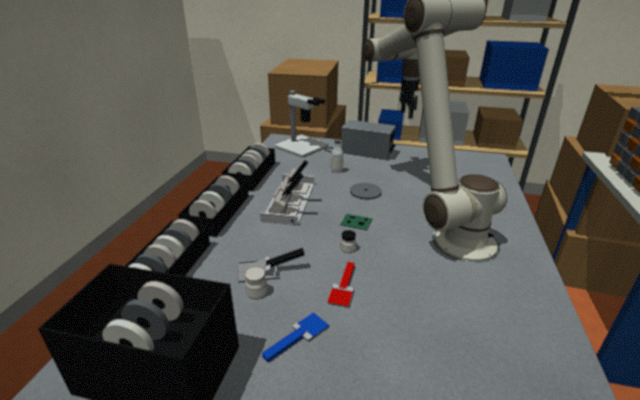

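Scene view: black-handled scraper with grey blade, handle (400,207), blade (420,230). Same-shaped red (388,184) and blue (452,187) tools are excluded by colour. Rack is at (295,258) with tools standing in the inserts at (297,255) and (328,247), so the free insert appears to be the left one at (263,263). I'll measure and confirm with an enlarged crop.

Run:
```python
from h import *
z=np.load('/tmp/v.npz')
for k in 'ab':
    P=z[k]; I=z[k+'i'].astype(int); H=P[...,2]
    roi=(P[...,0]>.3)&(P[...,0]<1.0)&(P[...,1]>-.35)&(P[...,1]<.5)
    dark=(I.max(-1)<60)&roi&(H>.012)
    n,l,s,ce=cv2.connectedComponentsWithStats(dark.astype('uint8'))
    for i in range(1,n):
        if s[i,4]>25:
            Q=P[l==i]; print(k,'dark',s[i],ce[i].round(),Q.mean(0).round(3),Q.min(0).round(3),Q.max(0).round(3), (np.linalg.svd(Q-Q.mean(0))[2][0]).round(3))
    wh=(I.min(-1)>150)&roi&(H>.02)
    n,l,s,ce=cv2.connectedComponentsWithStats(wh.astype('uint8'))
    for i in range(1,n):
        if s[i,4]>40:
            Q=P[l==i]; print(k,'white',s[i],ce[i].round(),np.median(Q,0).round(3),Q.min(0).round(3),Q.max(0).round(3))
a=z['ai']
u=cv2.resize(a[180:290,220:360],None,fx=4,fy=4,interpolation=cv2.INTER_CUBIC)[:, :560]
w=cv2.resize(a[170:250,370:430+0],None,fx=4,fy=4,interpolation=cv2.INTER_CUBIC)
w=cv2.copyMakeBorder(w,0,u.shape[0]-w.shape[0],0,0,cv2.BORDER_CONSTANT)
save('c',np.hstack([u,w]))
```

```text
a dark [341 183   9   8  59] [345. 186.] [0.39  0.121 0.058] [0.367 0.105 0.048] [0.403 0.139 0.064] [ 0.754 -0.638 -0.159]
a dark [389 196  23  22 130] [400. 207.] [0.552 0.266 0.048] [0.503 0.242 0.023] [0.6  0.29 0.07] [ 0.881  0.363 -0.303]
a dark [315 198  10  34 123] [320. 214.] [ 0.618 -0.034  0.135] [ 0.588 -0.04   0.089] [ 0.655 -0.027  0.175] [ 0.593  0.04  -0.804]
a dark [283 204  12  37 192] [289. 222.] [ 0.629 -0.132  0.135] [ 0.597 -0.141  0.089] [ 0.663 -0.122  0.181] [ 0.58   0.04  -0.814]
a dark [ 420  240  120   68 2503] [475. 281.] [0.93  0.324 0.051] [0.83  0.207 0.012] [0.963 0.5   0.095] [0.142 0.99  0.012]
a dark [ 308  264  123   74 3143] [366. 305.] [0.92  0.008 0.048] [ 0.829 -0.131  0.012] [0.964 0.17  0.084] [0.075 0.997 0.006]
a dark [373 267  22  17 142] [386. 274.] [0.834 0.099 0.051] [0.83  0.059 0.012] [0.839 0.122 0.077] [ 0.004 -0.397  0.918]
a dark [439 273   5  10  36] [441. 277.] [0.893 0.239 0.054] [0.882 0.237 0.04 ] [0.906 0.241 0.07 ] [-0.435  0.057 -0.899]
a dark [396 283   5   9  27] [398. 287.] [0.892 0.11  0.053] [0.879 0.109 0.039] [0.90
[... 2563 characters left out ...]
1.    -0.014]
b dark [283 161  24  35 247] [295. 180.] [ 0.613 -0.06   0.137] [ 0.574 -0.237  0.029] [ 0.657 -0.01   0.181] [-0.131  0.988  0.079]
b dark [342 231  13  10 118] [348. 236.] [0.38  0.136 0.059] [0.36  0.111 0.048] [0.401 0.153 0.066] [ 0.349 -0.924  0.154]
b dark [267 249  37  19 268] [285. 257.] [0.546 0.279 0.049] [0.495 0.251 0.021] [0.6   0.303 0.07 ] [ 0.881  0.35  -0.318]
b white [159 236  18   7  52] [168. 238.] [0.885 0.338 0.105] [0.865 0.288 0.066] [0.955 0.348 0.11 ]
b white [131 264  17   5  52] [139. 266.] [0.891 0.474 0.106] [0.87  0.466 0.1  ] [0.918 0.48  0.11 ]
b white [246 268  18  12 167] [254. 273.] [0.599 0.392 0.071] [0.575 0.368 0.068] [0.623 0.416 0.074]
```

View pics/c.png

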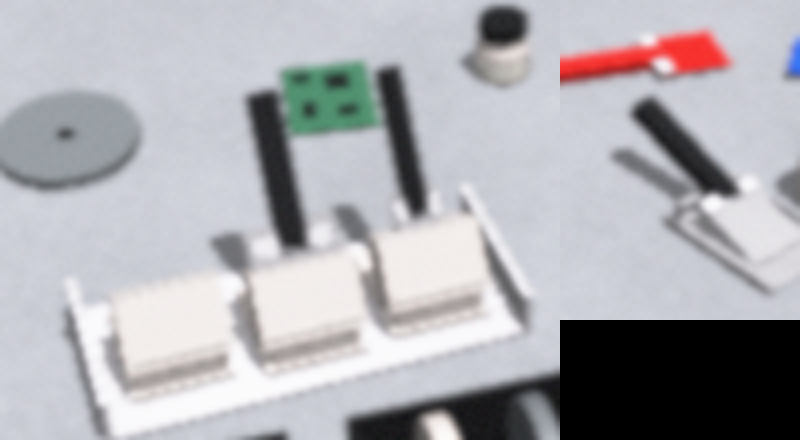

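The crop confirms it: the black-handled scraper lies on its rest, and the left (−y) insert is the free one. Next I'll compute a wrist view of the free slot.

```bash
cat >> h.py <<'E'
def rel(p,Rt):
    T,s=tool(); d=T[:3,:3].T@(np.array(p)-T[:3,3]); w=R.from_matrix(T[:3,:3].T@Rt).as_rotvec()
    print('rel',d.round(4),w.round(4),'deg',np.degrees(np.linalg.norm(w)).round(1))
def tilt(yaw,phi): # tool y = left of heading yaw; approach leans forward by phi deg from down
    a=R.from_euler('ZY',[yaw,-phi],degrees=True).apply([0,0,-1])
    y=R.from_euler('Z',yaw,degrees=True).apply([0,1,0]); return np.stack([np.cross(y,a),y,a],1)
E
python3 - <<'E'
from h import *
c,W=cam('wrist'); print(c['T_tool_cam'].round(3),c['fx'],W.round(3))
T,_=tool(); print(T.round(3), tilt(22,0).round(3), tilt(4,25).round(3))
rel([.50,-.22,.30],tilt(4,15))
# rack outline from scene cloud
z=np.load('/tmp/v.npz');P=z['a'];I=z['ai'].astype(int)
m=(I.min(-1)>130)&(P[...,0]>.55)&(P[...,0]<.78)&(P[...,1]>-.35)&(P[...,1]<.1)&(P[...,2]>.003)
n,l,s,ce=cv2.connectedComponentsWithStats(m.astype('uint8'));i=1+s[1:,4].argmax()
Q=P[l==i]; r=cv2.minAreaRect(Q[:,:2].astype('f4')); print(s[i],r,cv2.boxPoints(r).round(3))
E
```

```text
[[ 0.    -0.951 -0.31   0.078]
 [ 1.     0.     0.     0.   ]
 [-0.    -0.31   0.951 -0.142]
 [ 0.     0.     0.     1.   ]] 305.37176762819837 [[-0.394  0.874  0.284  0.174]
 [ 0.919  0.374  0.124 -0.605]
 [ 0.002  0.31  -0.951  0.372]
 [ 0.     0.     0.     1.   ]]
[[-0.919 -0.394 -0.001  0.246]
 [-0.394  0.919  0.001 -0.574]
 [ 0.     0.002 -1.     0.23 ]
 [ 0.     0.     0.     1.   ]] [[-0.927 -0.375  0.   ]
 [-0.375  0.927  0.   ]
 [-0.     0.    -1.   ]] [[-0.904 -0.07   0.422]
 [-0.063  0.998  0.029]
 [-0.423  0.    -0.906]]
rel [-0.3729  0.2256 -0.0692] [ 0.0455 -0.2597  0.3327] deg 24.3
[ 236  224  120   66 3875] ((0.6490155458450317, -0.122831329703331), (0.17800448834896088, 0.3614286780357361), 1.1566704511642456) [[ 0.556  0.056]
 [ 0.564 -0.305]
 [ 0.742 -0.302]
 [ 0.734  0.06 ]]
```

Call:
drive_tool([
  [-0.373, 0.226, -0.069, 0.0455, -0.26, 0.333, 0],
  [-0.373, 0.226, -0.069, 0.0455, -0.26, 0.333, 0],
  [-0.373, 0.226, -0.069, 0.0455, -0.26, 0.333, 0],
  [-0.373, 0.226, -0.069, 0.0455, -0.26, 0.333, 0],
  [-0.373, 0.226, -0.069, 0.0455, -0.26, 0.333, 0],
  [-0.373, 0.226, -0.069, 0.0455, -0.26, 0.333, 0],
  [-0.373, 0.226, -0.069, 0.0455, -0.26, 0.333, 0],
  [-0.373, 0.226, -0.069, 0.0455, -0.26, 0.333, 0],
  [-0.373, 0.226, -0.069, 0.0455, -0.26, 0.333, 0],
  [-0.373, 0.226, -0.069, 0.0455, -0.26, 0.333, 0],
  [-0.373, 0.226, -0.069, 0.0455, -0.26, 0.333, 0],
  [-0.373, 0.226, -0.069, 0.0455, -0.26, 0.333, 0],
])

```text
t: 1.35
tool_pos: [0.4994, -0.2202, 0.2998]
eef_rot: [-179.9, 15.0, -176.0]
ft_force: [-0.5, -0.2, 0.2]
finger_gap: 0.998
grasp_force: 0.0
```

Run:
```python
from h import *
T,s=tool(); print(s['t'],s['tool_pos'],s['eef_rot'],s['qpos'].round(1))
c,W=cam('wrist'); save('d',c['img']); np.savez('/tmp/w.npz',P=cloud(c,W),I=c['img'],W=W,K=[c['fx'],c['fy'],c['cx'],c['cy']])
```

```text
1.35 [ 0.49942888 -0.22015821  0.29984625] [-179.93220279   14.99688326 -176.02513255] [ -8.6   5.3 -12.1  -3.7 -58.  -75.9]
```

View pics/d.png

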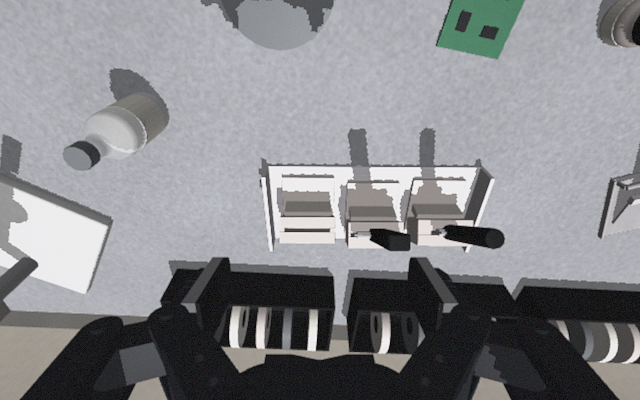

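Wrist view: the free insert is at (308,220), with the dark slot at about (308,229). The spatula and the wide scraper occupy the other two inserts, and the rail's near edge runs along v≈166.

Run:
```python
from h import *
z=np.load('/tmp/w.npz');P=z['P'];I=z['I'].astype(int).sum(-1)//3
for v in range(158,252,2): print(v,I[v,308],P[v,308].round(4), '|',I[v,290],P[v,290].round(4), I[v,325], P[v,325].round(4)) if v>198 or v<172 else 0
# rail near edge (z~6mm jump) per column
E=[]
for u in range(275,470,5):
    col=(I[150:185,u]>225)&(P[150:185,u,2]<.02)
    k=np.argmax(col); 
    if col.any(): E.append(P[150+k,u])
E=np.array(E); print(E.round(3)[::4]); f=np.polyfit(E[:,1],E[:,0],1); print('edge yaw',np.degrees(np.arctan(-f[0])),f,(E[:,0]-np.polyval(f,E[:,1])).std())
# insert top faces by y range
m=(P[...,2]>.05)&(P[...,2]<.09)&(I>150)&(np.arange(640)>255)&(np.arange(640)<480)
n,l,s,ce=cv2.connectedComponentsWithStats(m.astype('uint8'))
for i in range(1,n):
    if s[i,4]>60: Q=P[l==i]; print(s[i],Q.mean(0).round(4),Q.min(0).round(3),Q.max(0).round(3))
```

```text
158 185 [ 5.839e-01 -2.302e-01 -3.000e-04] | 178 [ 5.857e-01 -2.571e-01 -2.000e-04] 176 [ 5.822e-01 -2.049e-01 -5.000e-04]
160 188 [ 0.5873 -0.2301 -0.0006] | 175 [ 0.5895 -0.2571 -0.0012] 178 [ 0.5857 -0.2046 -0.0009]
162 178 [ 0.5907 -0.2299 -0.0007] | 185 [ 0.5928 -0.257  -0.0011] 184 [ 0.5894 -0.2043 -0.0017]
164 137 [ 5.938e-01 -2.298e-01 -2.000e-04] | 98 [ 0.5949 -0.2568  0.0014] 97 [ 0.5926 -0.204  -0.0015]
166 188 [ 0.5947 -0.2296  0.0047] | 209 [ 0.5964 -0.2565  0.0049] 154 [ 0.5924 -0.2042  0.0057]
168 239 [ 0.5977 -0.2294  0.0053] | 238 [ 0.5998 -0.2564  0.0048] 239 [ 0.596  -0.2039  0.0052]
170 237 [ 0.6008 -0.2292  0.0059] | 238 [ 0.6028 -0.2563  0.0057] 237 [ 0.5994 -0.2036  0.0051]
200 146 [ 0.6501 -0.2266  0.013 ] | 139 [ 0.6512 -0.2548  0.0143] 147 [ 0.6481 -0.1998  0.0132]
202 102 [ 0.6505 -0.2264  0.018 ] | 105 [ 0.6522 -0.2544  0.0185] 105 [ 0.6487 -0.1999  0.018 ]
204 106 [ 0.6506 -0.2262  0.0235] | 108 [ 0.6522 -0.254   0.024 ] 108 [ 0.6492 -0.1999  0.0228]
206 105 [ 0.651  -0.226   0.0284] | 106 [ 0.6533 -0.2537  0.0279] 104 [ 0.649  -0.2     0.0287]
208 105 [ 
[... 2295 characters left out ...]
76  0.005]
 [ 0.584 -0.031  0.004]
 [ 0.582 -0.002  0.006]]
edge yaw 3.408217552137338 [-0.05955488  0.58241654] 0.0006168842225037117
[ 280  216   56   27 1253] [ 0.6623 -0.2253  0.0716] [ 0.644 -0.265  0.056] [ 0.681 -0.186  0.083]
[348 221  56  27 705] [ 0.6637 -0.1355  0.0703] [ 0.646 -0.165  0.054] [ 0.687 -0.086  0.088]
[417 220  56  26 804] [ 0.6542 -0.0366  0.0722] [ 0.636 -0.067  0.06 ] [0.672 0.014 0.09 ]
[309 311   9  18 120] [ 0.8546 -0.2056  0.0801] [ 0.847 -0.212  0.064] [ 0.883 -0.198  0.09 ]
[257 313   8  11  71] [ 0.8547 -0.2961  0.0839] [ 0.85  -0.303  0.076] [ 0.861 -0.29   0.09 ]
[382 319   8  12  69] [ 0.8553 -0.0772  0.0842] [ 0.85  -0.083  0.076] [ 0.865 -0.071  0.09 ]
```

Run:
```python
from h import *
rel([.494,.250,.148],tilt(22,24))
```

```text
rel [0.0133 0.47   0.1531] [-0.1066 -0.156  -0.2975] deg 20.2
```

Call:
drive_tool([
  [0.013, 0.47, 0.153, -0.107, -0.156, -0.298, 0],
  [0.013, 0.47, 0.153, -0.107, -0.156, -0.298, 0],
  [0.013, 0.47, 0.153, -0.107, -0.156, -0.298, 0],
  [0.013, 0.47, 0.153, -0.107, -0.156, -0.298, 0],
  [0.013, 0.47, 0.153, -0.107, -0.156, -0.298, 0],
  [0.013, 0.47, 0.153, -0.107, -0.156, -0.298, 0],
  [0.013, 0.47, 0.153, -0.107, -0.156, -0.298, 0],
  [0.013, 0.47, 0.153, -0.107, -0.156, -0.298, 0],
  [0.013, 0.47, 0.153, -0.107, -0.156, -0.298, 0],
  [0.013, 0.47, 0.153, -0.107, -0.156, -0.298, 0],
  [0.013, 0.47, 0.153, -0.107, -0.156, -0.298, 0],
  [0.013, 0.47, 0.153, -0.107, -0.156, -0.298, 0],
])

```text
t: 2.6
tool_pos: [0.4944, 0.2497, 0.1474]
eef_rot: [-179.9, 23.9, -157.9]
ft_force: [-0.5, -0.3, 0.3]
finger_gap: 0.999
grasp_force: 0.0
```

Run:
```python
from h import *
T,s=tool(); print(s['t'],s['tool_pos'],s['eef_rot'],s['qpos'].round(1))
c,W=cam('wrist'); save('e',c['img']); P=cloud(c,W); I=c['img'].astype(int)
np.savez('/tmp/x.npz',P=P,I=c['img'])
m=(I.max(-1)<70)&(P[...,2]>.015)&(P[...,2]<.09)&(P[...,0]>.46)&(P[...,0]<.63)&(P[...,1]>.2)&(P[...,1]<.35)
n,l,s,ce=cv2.connectedComponentsWithStats(m.astype('uint8'))
for i in range(1,n):
    if s[i,4]>200:
        Q=P[l==i]; d=np.linalg.svd(Q-Q.mean(0),full_matrices=False)[2][0]
        print(s[i],Q.mean(0).round(4),d.round(3),np.ptp(Q@d), cv2.minAreaRect(np.argwhere(l==i)[:,::-1].astype('f4')))
        n_=np.cross(d,[0,0,1]);n_/=np.linalg.norm(n_); q=(Q-Q.mean(0))@n_; print('width',np.percentile(q,[1,50,99]).round(4),'ends',Q[(Q@d).argmin()],Q[(Q@d).argmax()])
```

```text
2.6 [0.49443867 0.24974019 0.14736441] [-179.8988743    23.91870542 -157.89752679] [  44.5   10.2  -46.7   40.1  -14.1 -149.9]
[ 306  158   31   80 2169] [0.5299 0.2661 0.0548] [ 0.897  0.361 -0.256] 0.11710775636439386 ((321.0, 197.5), (79.0, 30.0), 90.0)
width [-0.0112  0.      0.0113] ends [0.49730574 0.24971432 0.06445178] [0.59981286 0.2962085  0.03162809]
```

View pics/e.png

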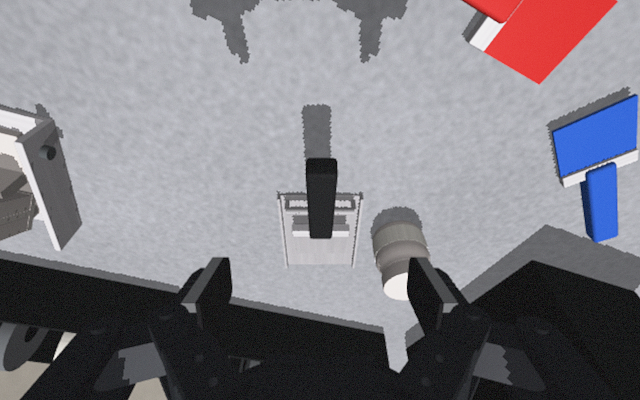

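Wrist view: the scraper handle is centred at (321,198) with jar_a well clear to its right at (400,250). Approaching and closing.

Call:
drive_tool([
  [0.003, 0, 0.05, 0, 0, 0, 0],
  [0.003, 0, 0.09, 0, 0, 0, 0],
  [0.003, 0, 0.12, 0, 0, 0, 0],
  [0.003, 0, 0.134, 0, 0, 0, 0],
  [0.003, 0, 0.134, 0, 0, 0, 0],
  [0.003, 0, 0.134, 0, 0, 0, 0.6],
  [0.003, 0, 0.134, 0, 0, 0, 1],
  [0.003, 0, 0.134, 0, 0, 0, 1],
  [0.003, 0, 0.134, 0, 0, 0, 1],
  [0.003, 0, 0.134, 0, 0, 0, 1],
  [0.003, 0, 0.134, 0, 0, 0, 1],
  [0.003, 0, 0.134, 0, 0, 0, 1],
], newtons=90)

```text
t: 3.85
tool_pos: [0.56, 0.272, 0.0583]
eef_rot: [178.4, 20.0, -157.8]
ft_force: [-0.6, -0.2, -1.0]
finger_gap: -0.004
grasp_force: 0.0
```

Run:
```python
from h import *
T,s=tool(); print(s['t'],s['qpos'].round(1))
c,W=cam('wrist'); save('f',c['img'])
```

```text
3.85 [  40.9   24.5  -38.1   31.6   -9.2 -138.9]
```

View pics/f.png

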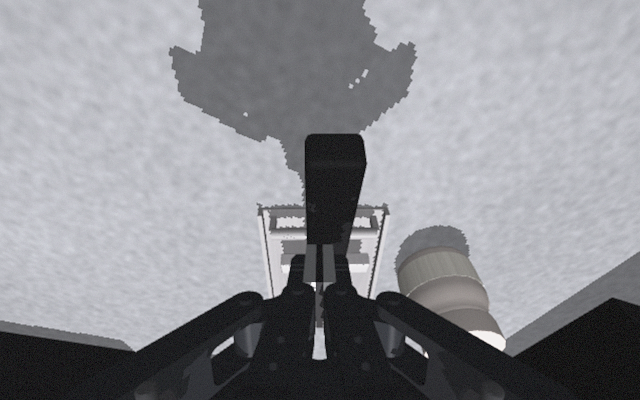

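The joint 5 limit (−9°) stopped the approach short. The fingers shut above the handle without touching it, so I'll back off and retry with less forward tilt.

Call:
drive_tool([
  [0, 0, -0.04, 0, 0, 0, 1],
  [0, 0, -0.08, 0, 0, 0, 0],
  [0, 0, -0.08, 0, 0, 0, 0],
  [0, 0, -0.08, 0, 0, 0, 0],
])

```text
t: 4.3
tool_pos: [0.5358, 0.2601, 0.1346]
eef_rot: [178.4, 20.1, -157.8]
ft_force: [-0.6, -0.1, -0.3]
finger_gap: 0.505
grasp_force: 0.0
```

Run:
```python
from h import *
T,s=tool(); print(s['t'],s['qpos'].round(1),s['tool_pos'])
rel([.522,.2626,.112],tilt(22,10))
```

```text
4.3 [  43.9   16.2  -32.4   15.1  -22.8 -124.5] [0.53577565 0.26014278 0.13464945]
rel [0.0189 0.007  0.0174] [0.029  0.1761 0.0054] deg 10.2
```

Call:
drive_tool([
  [0.019, 0.007, 0.017, 0.029, 0.176, 0.005, 0],
  [0.019, 0.007, 0.017, 0.029, 0.176, 0.005, 0],
  [0.019, 0.007, 0.017, 0.029, 0.176, 0.005, 0],
  [0.019, 0.007, 0.017, 0.029, 0.176, 0.005, 0],
  [0.019, 0.007, 0.017, 0.029, 0.176, 0.005, 0],
])

```text
t: 4.8
tool_pos: [0.5209, 0.261, 0.1103]
eef_rot: [-179.9, 9.8, -158.0]
ft_force: [-1.1, 0.4, -0.9]
finger_gap: 1.007
grasp_force: 0.0
```

Run:
```python
from h import *
T,s=tool(); print(s['t'],s['qpos'].round(1),s['tool_pos'],s['finger_gap'])
rel([.5367,.2685,.023],tilt(22,10))
```

```text
4.8 [  44.5   20.5  -24.7    6.5  -36.  -117.4] [0.52089859 0.26104365 0.11025275] 1.0073155592897363
rel [-0.0024  0.0012  0.0889] [-0.002  -0.0038  0.0002] deg 0.2
```

Call:
drive_tool([
  [-0.002, 0.001, 0.04, 0, 0, 0, 0],
  [-0.002, 0.001, 0.07, 0, 0, 0, 0],
  [-0.002, 0.001, 0.089, 0, 0, 0, 0],
  [-0.002, 0.001, 0.089, 0, 0, 0, 0],
  [-0.002, 0.001, 0.089, 0, 0, 0, 0.5],
  [-0.002, 0.001, 0.089, 0, 0, 0, 1],
  [-0.002, 0.001, 0.089, 0, 0, 0, 1],
  [-0.002, 0.001, 0.089, 0, 0, 0, 1],
  [-0.002, 0.001, 0.089, 0, 0, 0, 1],
  [-0.002, 0.001, 0.089, 0, 0, 0, 1],
  [-0.002, 0.001, 0.089, 0, 0, 0, 1],
  [-0.002, 0.001, 0.089, 0, 0, 0, 1],
], newtons=90)

```text
t: 6.0
tool_pos: [0.5377, 0.2698, 0.0247]
eef_rot: [-180.0, 10.0, -158.0]
ft_force: [-1.3, 0.0, 5.3]
finger_gap: 0.268
grasp_force: 88.5
```

Call:
drive_tool([
  [-0.009, 0, -0.049, 0, 0, 0, 1],
  [-0.018, 0, -0.098, 0, 0, 0, 1],
  [-0.028, 0, -0.16, 0, 0, 0, 1],
  [-0.028, 0, -0.16, 0, 0, 0, 1],
  [-0.028, 0, -0.16, 0, 0, 0, 1],
])

```text
t: 6.5
tool_pos: [0.5379, 0.2702, 0.1888]
eef_rot: [179.9, 10.1, -158.0]
ft_force: [0.2, -0.3, -0.7]
finger_gap: 0.264
grasp_force: 88.5
```

Run:
```python
from h import *
T,s=tool(); print(s['t'],s['qpos'].round(1),s['tool_pos'],s['finger_gap'],s['ft_force'])
xs=R.from_euler('ZY',[22,18],degrees=True).apply([1,0,0])
Ti=np.linalg.inv(T); print('tool x_s expected',(tilt(22,10).T@xs).round(3))
c,W=cam('wrist'); save('g',c['img'])
for n in ('scene','side','wrist'):
    c,W=cam(n) if n!='wrist' else (c,W); P=cloud(c,W); I=c['img'].astype(int)
    L=(P-T[:3,3])@T[:3,:3]
    sat=np.ptp(I,axis=-1)
    m=(P[...,2]>.08)&(abs(L[...,1])<.036)&(L[...,0]<-.045)&(L[...,0]>-.17)&(L[...,2]>-.03)&(L[...,2]<.1)&(I.max(-1)>75)
    Q=L[m]; print(n,len(Q))
    if len(Q)>30: print(Q.mean(0).round(4),np.percentile(Q,[1,99],axis=0).round(4),np.polyfit(Q[:,0],Q[:,2],1))
```

```text
6.5 [  43.9   17.   -16.1    5.   -47.5 -115. ] [0.53789138 0.27020844 0.18877828] 0.26414635938614284 [ 0.17367614 -0.29953086 -0.71878341]
tool x_s expected [-0.883  0.     0.469]
scene 349
[-0.086  -0.0035  0.0256] [[-0.1187 -0.0335 -0.0021]
 [-0.0493  0.0278  0.046 ]] [-0.59854996 -0.02587771]
side 296
[-0.0871  0.0028  0.0277] [[-0.1167 -0.0321  0.0065]
 [-0.0528  0.0307  0.0451]] [-0.56880416 -0.02187146]
wrist 296
[-0.0871  0.0028  0.0277] [[-0.1167 -0.0321  0.0065]
 [-0.0528  0.0307  0.0451]] [-0.56880416 -0.02187146]
```

View pics/g.png

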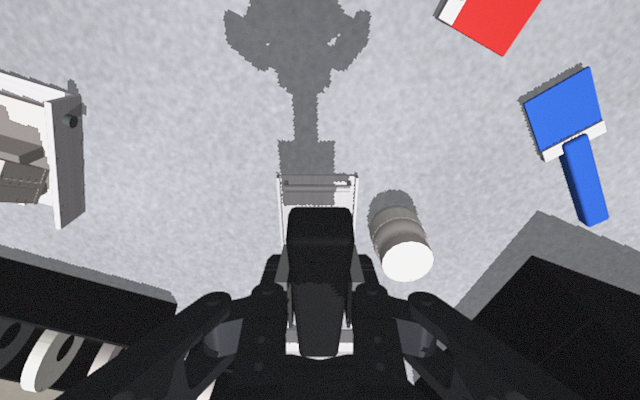

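Lift: scraper held squarely between the fingers, blade hidden below; rest is empty. Now computing carry waypoints.

```bash
cat >> h.py <<'E'
M=np.array([.6615,-.2255,.0724]); YAW=3.6
d=R.from_euler('ZY',[YAW,58],degrees=True).apply([1,0,0])
edge=np.array([-.119,0,.0435])
E
python3 - <<'E'
from h import *
Rt=tilt(YAW,-29.5); print(d.round(3),(Rt@edge).round(3))
for E in ([.58,.10,.25],[.58,-.2255,.25],list(M-.04*d)): p=np.array(E)-Rt@edge; print(p.round(4)); rel(p,Rt)
T,s=tool();z0=Rt.T
for a,b in (([.58,.10,.25],[.58,-.2255,.25]),([.58,-.2255,.25],M-.04*d)): print('delta tool',(Rt.T@(np.array(b)-a)).round(4))
E
```

```text
[ 0.529  0.033 -0.848] [ 0.082  0.005 -0.096]
[0.498  0.0948 0.3465]
rel [ 0.0716 -0.1472 -0.177 ] [-0.0587  0.6764  0.3216] deg 43.0
[ 0.498  -0.2307  0.3465]
rel [ 0.1919 -0.4491 -0.1966] [-0.0587  0.6764  0.3216] deg 43.0
[ 0.5584 -0.232   0.2028]
rel [ 0.1611 -0.4726 -0.0456] [-0.0587  0.6764  0.3216] deg 43.0
delta tool [ 0.0178 -0.3249  0.0101]
delta tool [-0.1231 -0.0051  0.0954]
```

Call:
drive_tool([
  [0.01, 0, -0.05, 0, 0.05, 0, 1],
  [0.072, -0.147, -0.177, -0.059, 0.676, 0.322, 1],
  [0.072, -0.147, -0.177, -0.059, 0.676, 0.322, 1],
  [0.072, -0.147, -0.177, -0.059, 0.676, 0.322, 1],
  [0.072, -0.147, -0.177, -0.059, 0.676, 0.322, 1],
  [0.072, -0.147, -0.177, -0.059, 0.676, 0.322, 1],
  [0.072, -0.147, -0.177, -0.059, 0.676, 0.322, 1],
  [0.072, -0.147, -0.177, -0.059, 0.676, 0.322, 1],
])

```text
t: 7.45
tool_pos: [0.4985, 0.0955, 0.3456]
eef_rot: [179.9, -29.4, -176.3]
ft_force: [-0.9, -0.3, -0.4]
finger_gap: 0.267
grasp_force: 88.7
```

Call:
drive_tool([
  [0.018, -0.325, 0.01, 0, 0, 0, 1],
  [0.018, -0.325, 0.01, 0, 0, 0, 1],
  [0.018, -0.325, 0.01, 0, 0, 0, 1],
  [0.018, -0.325, 0.01, 0, 0, 0, 1],
  [0.018, -0.325, 0.01, 0, 0, 0, 1],
  [0.018, -0.325, 0.01, 0, 0, 0, 1],
  [0.018, -0.325, 0.01, 0, 0, 0, 1],
  [0.018, -0.325, 0.01, 0, 0, 0, 1],
])

```text
t: 8.25
tool_pos: [0.4975, -0.2318, 0.3463]
eef_rot: [179.8, -29.3, -176.4]
ft_force: [0.7, -0.0, -1.1]
finger_gap: 0.264
grasp_force: 88.7
```

Run:
```python
from h import *
T,s=tool(); print(s['t'],s['qpos'].round(1),s['tool_pos'],s['eef_rot'],s['finger_gap'],s['ft_force'])
rel(M-.04*d-tilt(YAW,-29.5)@edge,tilt(YAW,-29.5))
```

```text
8.25 [  -5.6   25.7   15.2    4.6 -108.5  -80.5] [ 0.49750717 -0.2317889   0.34627742] [ 179.83526143  -29.32096402 -176.40011836] 0.26392923131899276 [ 0.7273275  -0.00857263 -1.14187243]
rel [-0.1232 -0.0043  0.0954] [0.0029 0.0031 0.    ] deg 0.2
```

Call:
drive_tool([
  [-0.04, -0.002, 0.03, 0, 0, 0, 1],
  [-0.08, -0.004, 0.06, 0, 0, 0, 1],
  [-0.11, -0.004, 0.085, 0, 0, 0, 1],
  [-0.123, -0.004, 0.095, 0, 0, 0, 1],
  [-0.123, -0.004, 0.095, 0, 0, 0, 1],
  [-0.123, -0.004, 0.095, 0, 0, 0, 1],
])

```text
t: 8.85
tool_pos: [0.56, -0.2294, 0.2064]
eef_rot: [179.9, -29.1, -176.2]
ft_force: [0.5, -0.2, 0.5]
finger_gap: 0.268
grasp_force: 88.7
```

```bash
cat > m.py <<'E'
from h import *
def meas():
  T,s=tool(); print(s['t'],s['tool_pos'].round(4),s['ft_force'].round(1))
  X=np.stack([d,np.cross(R.from_euler('ZY',[YAW,58],degrees=True).apply([0,0,1]),d),R.from_euler('ZY',[YAW,58],degrees=True).apply([0,0,1])],1)
  out=[]
  for n in ('scene','side'):
    c,W=cam(n); P=cloud(c,W); I=c['img'].astype(int)
    L=(P-M)@X   # along insertion, y across, normal; mouth centre at 0
    m=(L[...,0]>-.13)&(L[...,0]<-.006)&(abs(L[...,1])<.045)&(abs(L[...,2])<.03)&(I.max(-1)>75)
    m=cv2.morphologyEx(m.astype('uint8'),cv2.MORPH_OPEN,np.ones((2,2)))>0
    Q=L[m]
    if len(Q)<10: print(n,len(Q)); continue
    print(n,len(Q),'max along',np.percentile(Q[:,0],[50,95,99]).round(4),'y',np.percentile(Q[:,1],[2,98]).round(4))
    e=Q[:,0].max()
    for a in np.arange(-.1,e,.01):
        k=(Q[:,0]>a)&(Q[:,0]<a+.01)
        if k.sum()>5: print('  %.3f n=%d norm med %.4f'%(a+.005,k.sum(),np.median(Q[k,2])), np.percentile(Q[k,1],[3,97]).round(4))
    f=(abs(L[...,0])<.001)|False
    k=(abs(L[...,0])<.004)&(abs(L[...,1])<.045)&(abs(L[...,2])<.03)
    print('  mouth face along med',np.median(L[k][:,0]).round(4),'norm',np.percentile(L[k][:,2],[2,98]).round(4),'y',np.percentile(L[k][:,1],[2,98]).round(4))
    out.append(cv2.resize(c['img'][int(180 if n=='scene' else 140):][:110, (220 if n=='scene' else 230):][:,:130],None,fx=3,fy=3,interpolation=cv2.INTER_CUBIC))
  return np.hstack(out) if len(out)==2 else out
E
python3 - <<'E'
from m import *
o=meas(); save('i',o)
E
```

```text
8.85 [ 0.56   -0.2294  0.2064] [ 0.5 -0.2  0.5]
scene 488 max along [nan nan nan] y [nan nan]Traceback (most recent call last):
  File "<stdin>", line 2, in <module>
  File "m.py", line 15, in meas
    for a in np.arange(-.1,e,.01):
             ~~~~~~~~~^^^^^^^^^^^
ValueError: arange: cannot compute length
```

```bash
sed -i "s/np.ones((2,2)))>0/np.ones((3,3)))>0/" m.py
python3 - <<'E'
from m import *
o=meas(); save('i',o)
E
```

```text
8.9 [ 0.5601 -0.2297  0.2072] [-0.2  0.4 -0.2]
scene 467 max along [-0.076  -0.0464 -0.0435] y [-0.028   0.0299]
  -0.095 n=73 norm med 0.0072 [-0.0268  0.0297]
  -0.085 n=63 norm med 0.0077 [-0.0257  0.0295]
  -0.075 n=69 norm med 0.0082 [-0.0273  0.0289]
  -0.065 n=70 norm med 0.0077 [-0.0269  0.0284]
  -0.055 n=70 norm med 0.0075 [-0.0267  0.0297]
  -0.045 n=50 norm med 0.0082 [-0.027   0.0284]
  mouth face along med -0.0001 norm [-0.0153  0.025 ] y [-0.0397  0.037 ]
side 0Traceback (most recent call last):
  File "<stdin>", line 2, in <module>
  File "h.py", line 14, in save
    def save(n,img): cv2.imwrite('pics/'+n+'.png',np.ascontiguousarray(img[...,::-1]))
                                                                       ~~~^^^^^^^^^^
TypeError: list indices must be integers or slices, not tuple
```

Run:
```python
from h import *
n=R.from_euler('ZY',[YAW,58],degrees=True).apply([0,0,1]);X=np.stack([d,np.cross(n,d),n],1)
z=np.load('/tmp/v.npz'); P=z['a'];I=z['ai'].astype(int).sum(-1)//3
for u in (254,260,266):
  print(u)
  for v in range(240,282,1):
    L=(P[v,u]-M)@X
    if abs(L[2])<.04 and abs(L[0])<.06: print(v,I[v,u],L.round(4))
c,W=cam('side'); o=c['img'][130:240,230:360]; save('i',cv2.resize(np.hstack([o,z['bi'][130:240,230:360]]),None,fx=3,fy=3,interpolation=cv2.INTER_CUBIC))
```

```text
254
252 222 [-0.0007 -0.0216 -0.0049]
253 226 [-0.001  -0.0237  0.0136]
254 233 [ 0.0013 -0.0245  0.0166]
255 238 [ 0.0041 -0.0251  0.0167]
256 238 [ 0.0062 -0.026   0.0208]
257 239 [ 0.0092 -0.0265  0.0201]
258 239 [ 0.0117 -0.0273  0.022 ]
259 239 [ 0.0146 -0.0278  0.0215]
260 239 [ 0.018  -0.0282  0.0184]
261 239 [ 0.0208 -0.0288  0.0189]
262 239 [ 0.0239 -0.0293  0.0178]
263 239 [ 0.0269 -0.0299  0.0171]
264 239 [ 0.029  -0.0307  0.0205]
265 238 [ 0.0317 -0.0314  0.0216]
266 239 [ 0.0351 -0.0317  0.0185]
267 238 [ 0.0383 -0.0322  0.0172]
268 238 [ 0.0403 -0.0331  0.0211]
269 238 [ 0.0436 -0.0335  0.0188]
270 230 [ 0.0453 -0.0345  0.0242]
271 219 [ 0.0489 -0.0348  0.021 ]
272 216 [ 0.0518 -0.0354  0.0206]
273 202 [ 0.0549 -0.0359  0.0197]
274 173 [ 0.0588 -0.0362  0.0149]
260
250 218 [ 0.0003 -0.0019 -0.0199]
251 227 [ 0.0001 -0.0041 -0.0021]
252 233 [-0.0008 -0.0067  0.0194]
253 238 [ 0.0012 -0.0077  0.0242]
254 238 [ 0.0055 -0.0076  0.016 ]
255 239 [ 0.0074 -0.0087  0.0216]
256 239 [ 0.0103 -0.0092  0.0211]
257 239 [ 0.0144 -0.0092  0.0144]
258 238 [ 0.0169 -0.01    0.0166]
259 
[... 500 characters left out ...]
 -0.0074]
250 227 [-0.      0.0128  0.006 ]
251 234 [0.0007 0.0109 0.0185]
252 237 [0.0028 0.0099 0.0225]
253 239 [0.0064 0.0098 0.0185]
254 239 [0.009 0.009 0.02 ]
255 239 [0.0123 0.0087 0.0176]
256 238 [0.0153 0.0081 0.017 ]
257 239 [0.0178 0.0073 0.0192]
258 238 [0.0215 0.0072 0.0145]
259 239 [0.0241 0.0064 0.0163]
260 238 [0.0265 0.0056 0.0185]
261 239 [0.0288 0.0047 0.0215]
262 239 [0.0321 0.0044 0.0193]
263 239 [0.0342 0.0034 0.0232]
264 239 [0.0381 0.0033 0.0181]
265 239 [0.0404 0.0024 0.0208]
266 239 [0.043  0.0017 0.0219]
267 230 [0.0465 0.0014 0.0192]
268 215 [0.0495 0.0009 0.0183]
269 212 [ 0.0516 -0.0001  0.0222]
270 201 [ 0.0555 -0.0002  0.0174]
271 176 [ 0.0592 -0.0004  0.0137]
```

View pics/i.png

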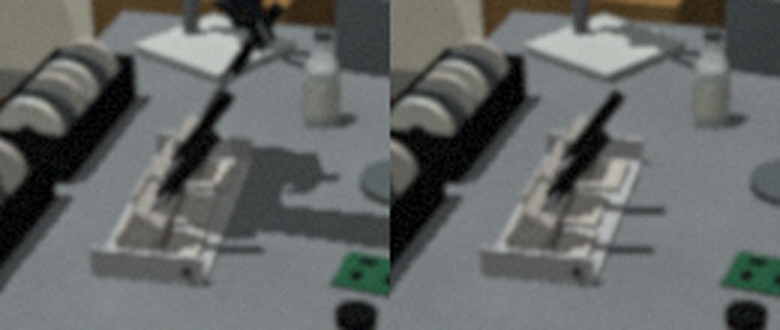

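Side crop: the scraper is lined up above its slot, parallel to the other tools. The scene camera puts the blade +6.2 mm off along the slot normal and about 1.5 mm off in y. Correcting both, then closing in.

Run:
```python
from h import *
n=R.from_euler('ZY',[YAW,58],degrees=True).apply([0,0,1]);y=np.cross(n,d)
T,s=tool(); B=T[:3,:3].T
print('n',(B@n).round(3),'y',(B@y).round(3),'d',(B@d).round(3),'move1',(B@(-.0062*n-.0015*y+.028*d)).round(4))
```

```text
n [-0.485  0.001 -0.874] y [-0.001  1.     0.001] d [-0.874 -0.002  0.485] move1 [-0.0215 -0.0016  0.019 ]
```

Call:
drive_tool([
  [0.003, -0.0016, 0.0055, 0, 0, 0, 1],
  [-0.0215, -0.0016, 0.019, 0, 0, 0, 1],
  [-0.0215, -0.0016, 0.019, 0, 0, 0, 1],
  [-0.0215, -0.0016, 0.019, 0, 0, 0, 1],
])

```text
t: 9.45
tool_pos: [0.5683, -0.2311, 0.1774]
eef_rot: [179.8, -29.3, -176.3]
ft_force: [0.2, 0.4, -0.8]
finger_gap: 0.263
grasp_force: 88.7
```

Run:
```python
from m import *
meas()
```

```text
9.45 [ 0.5683 -0.2311  0.1774] [ 0.2  0.4 -0.8]
scene 465 max along [-0.0469 -0.0167 -0.0141] y [-0.03    0.0277]
  -0.085 n=23 norm med 0.0006 [-0.0288  0.0271]
  -0.075 n=52 norm med 0.0007 [-0.0301  0.0278]
  -0.065 n=69 norm med -0.0017 [-0.0289  0.027 ]
  -0.055 n=69 norm med -0.0017 [-0.0273  0.0275]
  -0.045 n=69 norm med -0.0019 [-0.0282  0.0265]
  -0.035 n=67 norm med -0.0015 [-0.0295  0.0268]
  -0.025 n=69 norm med -0.0016 [-0.0286  0.0275]
  -0.015 n=47 norm med -0.0017 [-0.0295  0.0261]
  mouth face along med -0.0 norm [-0.0154  0.0238] y [-0.0398  0.0369]
side 0
```

Call:
drive_tool([
  [-0.0015, 0.0003, -0.0027, 0, 0, 0, 1],
  [-0.0015, 0.0003, -0.0027, 0, 0, 0, 1],
  [-0.0015, 0.0003, -0.0027, 0, 0, 0, 1],
])

```text
t: 9.85
tool_pos: [0.5717, -0.2304, 0.1797]
eef_rot: [179.8, -29.2, -176.3]
ft_force: [-0.6, 0.3, -1.8]
finger_gap: 0.267
grasp_force: 88.7
```

Run:
```python
from m import *
meas()
```

```text
9.85 [ 0.5717 -0.2304  0.1797] [-0.6  0.3 -1.8]
scene 479 max along [-0.0479 -0.0167 -0.0138] y [-0.0291  0.0285]
  -0.085 n=26 norm med 0.0042 [-0.0292  0.0283]
  -0.075 n=55 norm med 0.0049 [-0.028  0.028]
  -0.065 n=71 norm med 0.0024 [-0.0288  0.0276]
  -0.055 n=70 norm med 0.0031 [-0.0285  0.0279]
  -0.045 n=69 norm med 0.0029 [-0.0282  0.0278]
  -0.035 n=70 norm med 0.0025 [-0.0281  0.0269]
  -0.025 n=72 norm med 0.0032 [-0.0287  0.0278]
  -0.015 n=46 norm med 0.0027 [-0.027   0.0274]
  mouth face along med 0.0001 norm [-0.0165  0.0232] y [-0.0397  0.0365]
side 0
```

Call:
drive_tool([
  [0.0006, 0, 0.001, 0, 0, 0, 1],
  [-0.002, 0, 0.0025, 0, 0, 0, 1],
  [-0.0046, 0, 0.004, 0, 0, 0, 1],
  [-0.0072, 0, 0.0054, 0, 0, 0, 1],
  [-0.0099, 0, 0.0069, 0, 0, 0, 1],
  [-0.0125, 0, 0.0083, 0, 0, 0, 1],
  [-0.0143, 0, 0.0093, 0, 0, 0, 1],
  [-0.0143, 0, 0.0093, 0, 0, 0, 1],
])

```text
t: 10.75
tool_pos: [0.5795, -0.2298, 0.1636]
eef_rot: [179.8, -29.3, -176.3]
ft_force: [0.8, 0.4, -1.5]
finger_gap: 0.27
grasp_force: 88.7
```

Run:
```python
from m import *
meas()
```

```text
10.75 [ 0.5795 -0.2298  0.1636] [ 0.8  0.4 -1.5]
scene 393 max along [-0.0348 -0.0092 -0.0067] y [-0.0287  0.0289]
  -0.065 n=37 norm med 0.0039 [-0.0272  0.029 ]
  -0.055 n=53 norm med 0.0027 [-0.029   0.0274]
  -0.045 n=73 norm med -0.0001 [-0.0271  0.0288]
  -0.035 n=68 norm med 0.0003 [-0.0279  0.0277]
  -0.025 n=70 norm med 0.0001 [-0.0284  0.0282]
  -0.015 n=66 norm med 0.0004 [-0.0279  0.0281]
  -0.005 n=26 norm med -0.0004 [-0.0274  0.0254]
  mouth face along med -0.0001 norm [-0.0109  0.0231] y [-0.0403  0.0369]
side 0
```

Call:
drive_tool([
  [-0.0004, 0, -0.0007, 0, 0, 0, 1],
  [-0.003, 0, 0.0008, 0, 0, 0, 1],
  [-0.0056, 0, 0.0022, 0, 0, 0, 1],
  [-0.0082, 0, 0.0037, 0, 0, 0, 1],
  [-0.0109, 0, 0.0051, 0, 0, 0, 1],
  [-0.0135, 0, 0.0066, 0, 0, 0, 1],
  [-0.0135, 0, 0.0066, 0, 0, 0, 1],
])

```text
t: 11.55
tool_pos: [0.588, -0.2292, 0.151]
eef_rot: [179.8, -29.3, -176.3]
ft_force: [0.6, 0.2, -1.1]
finger_gap: 0.265
grasp_force: 88.7
```

Run:
```python
from m import *
meas()
```

```text
11.55 [ 0.588  -0.2292  0.151 ] [ 0.6  0.2 -1.1]
scene 287 max along [-0.0267 -0.0087 -0.0067] y [-0.0282  0.0285]
  -0.055 n=13 norm med 0.0025 [-0.0258  0.0285]
  -0.045 n=45 norm med 0.0038 [-0.0269  0.0283]
  -0.035 n=63 norm med 0.0005 [-0.0267  0.0274]
  -0.025 n=68 norm med 0.0006 [-0.0283  0.0277]
  -0.015 n=71 norm med 0.0009 [-0.0284  0.0285]
  -0.005 n=27 norm med 0.0011 [-0.0242  0.0252]
  mouth face along med -0.0001 norm [-0.0129  0.0224] y [-0.0397  0.0371]
side 0
```

About 20 mm deep with no contact force, so the blade is in the slot. Continuing.

Call:
drive_tool([
  [-0.0026, 0, 0.0015, 0, 0, 0, 1],
  [-0.0052, 0, 0.0029, 0, 0, 0, 1],
  [-0.0079, 0, 0.0044, 0, 0, 0, 1],
  [-0.0105, 0, 0.0058, 0, 0, 0, 1],
  [-0.0131, 0, 0.0073, 0, 0, 0, 1],
  [-0.0157, 0, 0.0087, 0, 0, 0, 1],
  [-0.0184, 0, 0.0102, 0, 0, 0, 1],
  [-0.0201, 0, 0.0112, 0, 0, 0, 1],
  [-0.0201, 0, 0.0112, 0, 0, 0, 1],
])

```text
t: 12.55
tool_pos: [0.6001, -0.2284, 0.1317]
eef_rot: [179.8, -29.3, -176.3]
ft_force: [0.8, 0.1, -1.7]
finger_gap: 0.268
grasp_force: 88.7
```

Call:
drive_tool([
  [-0.0013, 0, 0.0007, 0, 0, 0, 1],
  [-0.0026, 0, 0.0015, 0, 0, 0, 1],
  [-0.0039, 0, 0.0022, 0, 0, 0, 1],
  [-0.0039, 0, 0.0022, 0, 0, 0, 1],
])

```text
t: 12.95
tool_pos: [0.6024, -0.2283, 0.128]
eef_rot: [179.8, -29.2, -176.3]
ft_force: [-0.3, -0.3, -1.6]
finger_gap: 0.267
grasp_force: 88.7
```

Run:
```python
from m import *
meas()
```

```text
12.95 [ 0.6024 -0.2283  0.128 ] [-0.3 -0.3 -1.6]
scene 80 max along [-0.0175 -0.0077 -0.0071] y [-0.0286  0.0289]
  -0.025 n=25 norm med 0.0032 [-0.0269  0.0281]
  -0.015 n=42 norm med 0.0048 [-0.0289  0.0284]
  -0.005 n=13 norm med -0.0004 [-0.0254  0.0265]
  mouth face along med -0.0 norm [-0.0125  0.024 ] y [-0.0403  0.0368]
side 0
```

Call:
drive_tool([
  [-0.0009, 0, 0.0005, 0, 0, 0, 1],
  [-0.0017, 0, 0.001, 0, 0, 0, 1],
  [-0.0017, 0, 0.001, 0, 0, 0, 1],
])

```text
t: 13.35
tool_pos: [0.6034, -0.2282, 0.1264]
eef_rot: [179.8, -29.2, -176.3]
ft_force: [-0.5, 0.0, -0.6]
finger_gap: 0.269
grasp_force: 88.7
```

Call:
drive_tool([
  [-0.0009, 0, 0.0005, 0, 0, 0, 1],
  [-0.0017, 0, 0.001, 0, 0, 0, 1],
  [-0.0017, 0, 0.001, 0, 0, 0, 1],
])

```text
t: 13.65
tool_pos: [0.604, -0.2284, 0.1259]
eef_rot: [179.8, -29.3, -176.3]
ft_force: [-2.7, 0.6, 4.4]
finger_gap: 0.268
grasp_force: 89.1
```

Call:
drive_tool([
  [-0.0009, 0, 0.0005, 0, 0, 0, 1],
  [-0.0013, 0, 0.0007, 0, 0, 0, 1],
  [-0.0013, 0, 0.0007, 0, 0, 0, 1],
])

```text
t: 13.95
tool_pos: [0.604, -0.2285, 0.1259]
eef_rot: [179.9, -29.4, -176.3]
ft_force: [-4.7, 0.5, 7.5]
finger_gap: 0.267
grasp_force: 89.4
```

Run:
```python
from m import *
meas()
```

```text
13.95 [ 0.604  -0.2285  0.1259] [-4.7  0.5  7.5]
scene 74 max along [-0.015  -0.0073 -0.0061] y [-0.0287  0.029 ]
  -0.025 n=15 norm med 0.0030 [-0.0261  0.0256]
  -0.015 n=45 norm med 0.0039 [-0.0284  0.029 ]
  -0.005 n=14 norm med 0.0034 [-0.0284  0.0261]
  mouth face along med -0.0002 norm [-0.011   0.0244] y [-0.0399  0.0371]
side 0
```

The advance stopped with about 9 N directly against the insertion direction, at a depth of about 51 mm: the blade is on the floor. Releasing and withdrawing along the fingers.

Call:
drive_tool([
  [0, 0, 0, 0, 0, 0, 0.65],
  [0, 0, 0, 0, 0, 0, 0.5],
  [0, 0, 0, 0, 0, 0, 0.4],
  [0, 0, 0, 0, 0, 0, 0.4],
  [0, 0, 0, 0, 0, 0, 0.4],
])

```text
t: 14.55
tool_pos: [0.6053, -0.2281, 0.1232]
eef_rot: [179.8, -29.2, -176.3]
ft_force: [0.5, -0.2, 0.4]
finger_gap: 0.603
grasp_force: 0.0
```

Call:
drive_tool([
  [0, 0, -0.01, 0, 0, 0, 0.4],
  [0, 0, -0.025, 0, 0, 0, 0.4],
  [0, 0, -0.05, 0, 0, 0, 0.4],
  [0, 0, -0.09, 0, 0, 0, 0.4],
  [0, 0, -0.13, 0, 0, 0, 0.4],
  [0, 0, -0.15, 0, 0, 0, 0.4],
  [0, 0, -0.15, 0, 0, 0, 0.4],
])

```text
t: 15.25
tool_pos: [0.6804, -0.2239, 0.2577]
eef_rot: [180.0, -28.8, -176.3]
ft_force: [-0.5, 0.1, 1.0]
finger_gap: 0.595
grasp_force: 0.0
```

Run:
```python
from m import *
meas()
c,W=cam('scene'); save('z',np.vstack([cv2.resize(c['img'][150:290,200:460],None,fx=3,fy=3,interpolation=cv2.INTER_CUBIC)]))
P=cloud(c,W);I=c['img']
m=(I.max(-1)<60)&(P[...,2]>.09)&(P[...,0]<.68)&(P[...,0]>.5)&(P[...,1]>-.3)&(P[...,1]<.0)
n,l,s,ce=cv2.connectedComponentsWithStats(m.astype('uint8'))
for i in range(1,n):
    if s[i,4]>30: Q=P[l==i]; print(s[i],Q.mean(0).round(3),Q.max(0).round(3),np.linalg.svd(Q-Q.mean(0))[2][0].round(3))
```

```text
15.25 [ 0.6804 -0.2239  0.2577] [-0.5  0.1  1. ]
scene 72 max along [-0.0148 -0.0074 -0.0063] y [-0.0286  0.0287]
  -0.025 n=12 norm med 0.0017 [-0.0261  0.0255]
  -0.015 n=45 norm med 0.0017 [-0.0281  0.0287]
  -0.005 n=15 norm med 0.0010 [-0.0283  0.0259]
  mouth face along med -0.0001 norm [-0.0138  0.0239] y [-0.0402  0.0369]
side 0
[315 198  11  35 130] [ 0.619 -0.034  0.134] [ 0.658 -0.027  0.176] [ 0.592  0.039 -0.805]
[282 204  14  37 246] [ 0.628 -0.133  0.135] [ 0.664 -0.12   0.181] [ 0.584  0.048 -0.81 ]
[250 209  13  38 211] [ 0.627 -0.23   0.135] [ 0.66  -0.221  0.181] [ 0.586  0.041 -0.809]
```

View pics/z.png

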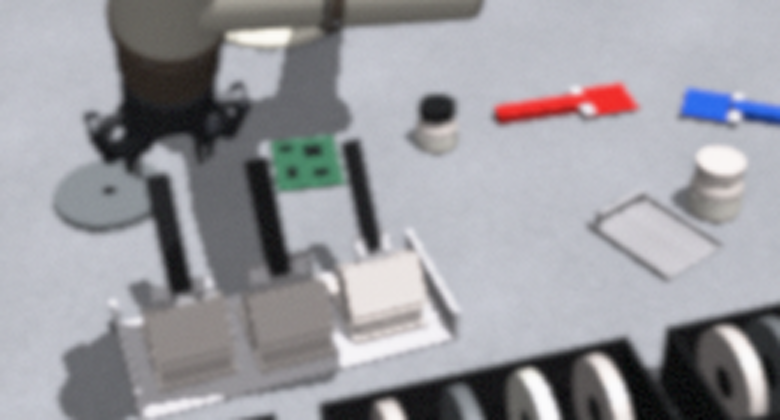

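The picture shows the scraper standing in the left slot at (170,235), parallel to its neighbours and at the same height as the matching one (top z = 0.181 m for both). The gripper is clear and nothing else has moved. Handing in.

```bash
python3 -c "
from rig import ctrl
print(ctrl.hand_in())"
```

```text
the job is handed in; nothing more can be done
None
```

The scraper is fully home in the free (−y) slot of the rack, pushed to the floor before I let go; the gripper is clear, nothing else on the bench appears moved, and the job was handed in at about 15 s.

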